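# Stamp a silver bar in the hand press

## Robot

A 6-joint arm with a two-finger parallel gripper is mounted at the origin on the work surface. World frame = base frame: x ahead of the robot, y to its left, z up, the work surface at z = 0. Lengths are in m, angles in rad, forces in N, time in s.
With the tool pointing down it reaches from about 0.25 to 0.8 m from the base axis. Payload 3.9 kg.
Tool frame: the origin (TCP) lies midway between the tips of the shut fingers; the grasp point (between the pads) lies bot.hold_point_z behind it (bot.hold_point_z is the distance from the TCP to the grasp point, in m); z points along the fingers, y is the line along which they close (so a half turn about z gives the same grasp; the last joint's range is limited). The gripper opens to 85 mm and grips with 20 to 120 N. Pads are 22 mm wide; open, the fingers measure 114 mm over their backs; the gripper's body (76 mm by 85 mm) begins 54 mm behind the grasp point. The pads swing forward as they close: fully open they stand 13 mm farther back than shut.
Start: joints at [1.296, 0.26, -0.138, 1.173, 0, 1.571], TCP at [0.142, 0.505, 0.231] pointing down, gripper open.
Joint ranges: [-2.78, 2.78], [-0.83, 1.72], [-1.28, 1.37], [-1.9, 2.12], [-1.57, 1.48], [-3.14, 3.14]. Speed limits (rad/s): [2.57, 2.57, 3.14, 3.14, 3.14, 3.14].

## Interface

Orientations are given as a unit quaternion [x, y, z, w].
In Python, from rig import bot, imaging, workorder gives the robot as it stands.
- The arm moves only by the tool move_arm, never from a script. Its argument "increments" is a list of rows, each an object of numbers: "x", "y", "z": the shift along the tool's x, y, z scaled (see below); "spin": the turn about the tool's z scaled (see below). A call has 1 to 8 rows; each row is the pose to reach, as a shift and turn from the pose commanded when the call began, along the tool's axes at that moment; what a row does not reach only later rows make up. The controller multiplies each number of a shift by 250 mm and each number of a turn by pi/2 rad. A row lasts 1/10 s, in which the tool goes at most 50 mm and 8.59 degrees, less where a joint would pass 70% of its speed; a pose out of reach is approached as far as the arm can. A call with a number of a shift or a turn outside -1 to 1 is refused whole. A call with a gripper value outside its range is refused whole. "grip" is the opening, from -1 (shut) to 1 (fully open), set as the call begins (left out, the last holds). The fingers move at their own pace and stop on an object; "squeeze" is the grip in N (left out, the last holds). Time passes only in rows, so rows that repeat a pose let the fingers close. It gives the time, the measured TCP pose, the force, the opening and the grip force at its end, in the units of the state.
- bot.state(): the state, without advancing time (a new reading comes with each control period).
- imaging.camera(name): name is "scene" or "top" or "wrist"; returns a dict with "pixels" (400x640x3 uint8, red, green, blue), "fx", "fy", "cx", "cy" (pixels), "world_to_cam" (4x4, takes a point from world to camera coordinates); the wrist camera has in their place "T_tool_cam" (4x4, takes a point from camera to tool coordinates, whose origin is the TCP and whose axes are the flange's). Camera axes: x right, y down, z forward; pixel columns grow to the right and rows downward; lengths in m; the calibration is good to about 2 mm. A picture is of the moment at which its call begins: read the wrist's pose just before it. There is no depth.
- workorder.sign_off(): hands the job in; it is judged then, once.
The state is a dict: "clock": time; "joints": joint angles; "qd": joint speeds; "joint_torque": joint torques, N m; "eef_pos": TCP position; "tcp_rot": TCP orientation; "ft_force": force on the tool from outside, world axes, zero at the start; "ft_torque": the same for the moment, N m; "finger_gap": finger opening in m; "grip_force": force on a finger pad.
Only numpy, scipy, OpenCV 4.12 (cv2) and the standard library are available. Lean on these libraries where they do the work, as an engineer would, in place of code of your own. Each camera call takes 0.05 s, during which the arm holds its last target. There are 200 camera calls.

## Task

Stamp the long raw silver bar that lies on the stock board: lay it flat in the nest on the press's drawn-out slide, push the slide fully home, and press the palm head firmly down to its stop so that the punch bears on the bar, then let it spring back up. Then draw the slide out and lay the stamped bar flat in the felt-lined tray, on the felt clear of the bar already there, without disturbing anything else on the bench.

Things in the scene. Friction and masses are not known exactly. Their poses are not given: they have to be found in the camera images.
- bar_mid (a point): Centre of the raw silver bar to be stamped, half-way up: a bright plain flat block 64 long (its x) x 26 wide (its y) x 9 thick (z up), about 155 g. It lies flat on the stock board among three other raw silver pieces, any way round; it is the only one longer than 40 mm there.
- bar: The same bar; origin at the centre of its underside, 4.5 mm below bar_mid.
- board: Stock board, plain light wood, 210 (x) x 150 (y) x 10 thick, no rim, fixed; origin under its centre, so its top is 10 mm above the origin. It stands to the left or the right of the press.
- tray: Tray for stamped bars, wooden with grey felt floor, fixed, on the other side of the press; inside 210 (x) x 130 (y), felt 6 mm above its origin (centre of the underside, on the bench), rim 6 wide and 12 high above the bench.
- stamped: A silver bar of the same size (64 along its x, 26, 9 mm) with three dark marks, already lying in the tray, across it; origin at the centre of its underside. Leave it.
- nest (a point): Centre of the nest floor on the press's slide, 38 mm above the bench; moves with it. x along the slide, from the robot into the press (it slides out to -x), z up. The nest takes the bar lengthwise along x: 72 x 32 mm between 6 mm high end stops (8 thick) and four corner cheeks (10 long, 8 thick, 6 high); the middle 53 mm of each long side is open for fingers. Slide 64 wide, rails beside it lower.
- bolster (a joint): The slide (steel plate with the nest) in m: 0 = pushed fully home, nest centre exactly under the punch; 0.110 = drawn fully out towards the robot. About 2 N of friction; stays where it is left. At the start it may be anywhere from 30 to 110 mm out.
- pull_knob (a point): Centre of the slide's black pull knob, a cylinder 24 mm in diameter and 24 long lying along the press's x, 31 mm above the bench, 115 mm in front (-x) of the nest centre, on a 10 mm rod. It can be pinched across from above; it always stands at least 18 mm clear of the press bed in front.
- plunger (a joint): The spring plunger in m: 0 = up, grows as it is pressed down; the punch meets the top of a bar lying in the nest at 0.020 and stops there (0.0215 is the stop with no bar). Needs about 4 N to start and 9 N at the bottom; so lean on it with some 15 N to be sure; springs back up when let go.
- palm_top (a point): Top centre of the black mushroom palm head of the plunger, 54 mm in diameter, 226 mm above the bench when up; on the punch axis, moves with the plunger. The press's iron arm and column (46 wide) stand behind it (+x), the guide sleeve (50 in diameter, from 96 to 171 mm above the bench) below it.
- punch_tip (a point): Lower face of the punch, 12 mm in diameter, 67 mm above the bench when up, so 20 mm above a bar in the nest.
- press: The cast-iron hand stamping press, fixed; origin on the bench under the punch axis, x from the pull knob towards the column. Bed 110 wide (y), from 85 mm in front of the origin to 120 mm behind it, 22 high; column 76 to 118 mm behind.
- short_bar: Another raw silver piece on the board, a short thick block 36 x 26 x 14 mm; origin at the centre of its underside. Leave it.
- slab: Another raw silver piece on the board, square, 34 x 34 x 7 mm; origin at the centre of its underside. Leave it.
- button: Another raw silver piece on the board, a round button 34 mm across and 11 high; origin at the centre of its underside. Leave it.
- ring_stick: Steel ring-sizing taper standing upright on a round wooden foot 72 mm across, 258 tall; origin under its foot; stands close beside the press. Leave it.
- flux_bottle: Brown glass bottle with black cap, 56 mm across, 135 tall; origin under its foot; stands close beside the press. Leave it.
- bur_block: Small wooden block 55 x 85 x 32 mm with thin burs standing in it, 63 tall in all; origin at the centre of its underside; near the robot. Leave it.
- handpiece: Silver flex-shaft handpiece, 25 mm across and 145 long (its x), lying on a low wooden rest, 33 tall; origin on the bench below its middle; near the robot. Leave it.
Not all that is in view belongs to the job. Leave any orange or yellow look-alike of the bar alone.

How it is judged:
On the way, in this order (a step that is already met when the one before it is completed fails the run):
1. the bar lies flat in the nest and the slide is pushed fully home (x of bar_mid in the frame of nest between -0.006 and 0.006 m and y of bar_mid in the frame of nest between -0.006 and 0.006 m and z of bar_mid in the frame of nest between 0.002 and 0.0065 m and angle between the x axis of bar_mid and the x axis of nest, either way round below 0.2 rad and value of joint bolster below 0.003 m), for 0.1 s.
2. the plunger is pressed down to its stop on the bar in the nest (all of step 1 and value of joint plunger above 0.0185 m), for 0.05 s.
3. the plunger is let back up (value of joint plunger below 0.003 m), for 0.1 s.
At the end, for the whole second after the job is handed in: The bar rests flat (within 0.08 rad) and still on the felt inside the tray, not on the rim or on the other bar (its centre within 102 x 62 mm of the tray's centre and at the height of a bar on the felt), and the plunger is back up (within 3 mm) (x of bar_mid in the frame of tray between -0.102 and 0.102 m and y of bar_mid in the frame of tray between -0.062 and 0.062 m and z of bar_mid in the frame of tray between 0.008 and 0.0125 m and angle between bar_mid's own z axis and vertical below 0.08 rad and linear speed of bar below 0.01 m/s and value of joint plunger below 0.003 m); the robot touches nothing.
It fails at once if another raw piece on the stock board is shifted by more than 20 mm (distance of any of short_bar, slab, button from where it was at the start of the episode above 0.02 m).
It fails at once if the bar already in the tray is shifted by more than 20 mm (distance of stamped from where it was at the start of the episode above 0.02 m).
It fails at once if the ring stick or the bottle is shifted by more than 20 mm (distance of any of ring_stick, flux_bottle from where it was at the start of the episode above 0.02 m).
It fails at once if the bur block or the handpiece is shifted by more than 20 mm (distance of any of bur_block, handpiece from where it was at the start of the episode above 0.02 m).
It also fails if it takes over 72 s, if anything falls off the work surface, if the arm or the gripper's body presses on something with over 40 N, if the wrist force passes 120 N, or if a joint passes its speed limit or range.

## Working session

There is one attempt and no reset: what is moved stays moved. The work goes in short steps, Python scripts to look and compute and a tool call to move; the robot and the scene stay as the last step left them, time stands still between calls to the robot, and variables do not carry over. Pictures are saved under pics/ and viewed, at most 10 in all, crops included, and the job is handed in when it is done.

Besides the shell and the picture viewer there is one more tool, called after ">>>" as a command line: name --argument value ..., lists and objects as JSON in quotes. move_arm: Moves the arm, as the interface text tells. Its arguments: {"type":"object","properties":{"increments":{"type":"array","items":{"type":"object","properties":{"x":{"type":"number","minimum":-1,"maximum":1},"y":{"type":"number","minimum":-1,"maximum":1},"z":{"type":"number","minimum":-1,"maximum":1},"spin":{"type":"number","minimum":-1,"maximum":1}}}},"grip":{"type":"number"},"squeeze":{"type":"number"}},"required":["increments"]}

```bash
mkdir -p pics
cat > h.py <<'E'
import numpy as np, cv2, json
from rig import bot, imaging, workorder
from scipy.spatial.transform import Rotation as R
def cam(n):
    s=bot.state(); c=imaging.camera(n)
    if n=='wrist':
        T=np.eye(4);T[:3,:3]=R.from_quat(s['tcp_rot']).as_matrix();T[:3,3]=s['eef_pos']
        c['c2w']=T@c['T_tool_cam']
    else: c['c2w']=np.linalg.inv(c['world_to_cam'])
    return c
def save(c,f): cv2.imwrite('pics/'+f,c['pixels'][:,:,::-1])
def ray(c,u,v,z):
    d=c['c2w'][:3,:3]@np.array([(u-c['cx'])/c['fx'],(v-c['cy'])/c['fy'],1]);o=c['c2w'][:3,3]
    return o+d*(z-o[2])/d[2]
def proj(c,p):
    q=np.linalg.inv(c['c2w'])@np.append(p,1); return np.array([c['fx']*q[0]/q[2]+c['cx'],c['fy']*q[1]/q[2]+c['cy']])
E
python3 - <<'E'
from h import *
a=cam('top');save(a,'top.png');b=cam('scene');save(b,'scene.png')
s=bot.state();print({k:np.round(v,3) for k,v in s.items()},bot.hold_point_z)
print(R.from_quat(s['tcp_rot']).as_matrix().round(3))
for c in(a,b):print(c['fx'],c['c2w'].round(3))
w=cam('wrist');print(w['T_tool_cam'].round(3))
E
```

```text
{'clock': np.float64(0.1), 'joints': array([ 1.296,  0.261, -0.139,  1.173, -0.   ,  1.571]), 'qd': array([ 0.002, -0.002,  0.001,  0.002, -0.002, -0.   ]), 'joint_torque': array([-1.0000e-03, -4.0651e+01,  2.5453e+01,  1.0000e-02, -0.0000e+00,
        0.0000e+00]), 'eef_pos': array([0.142, 0.505, 0.231]), 'tcp_rot': array([ 0.137,  0.991, -0.001, -0.   ]), 'ft_force': array([-0.269, -0.158,  0.599]), 'ft_torque': array([ 0.006,  0.011, -0.037]), 'grip_force': np.float64(0.0), 'finger_gap': np.float64(0.086)} 0.0187
[[-0.962  0.271 -0.   ]
 [ 0.271  0.962 -0.002]
 [-0.    -0.002 -1.   ]]
474.7789407282224 [[ 0.018 -0.999  0.051  0.44 ]
 [-1.    -0.018  0.004  0.037]
 [-0.003 -0.051 -0.999  1.558]
 [ 0.     0.     0.     1.   ]]
509.42868774610724 [[-0.339  0.672 -0.659  1.337]
 [ 0.941  0.23  -0.249  0.37 ]
 [-0.016 -0.704 -0.71   1.027]
 [ 0.     0.     0.     1.   ]]
[[-0.001 -0.959 -0.283  0.072]
 [ 1.    -0.001  0.001 -0.001]
 [-0.001 -0.283  0.959 -0.142]
 [ 0.     0.     0.     1.   ]]
```

View pics/top.png

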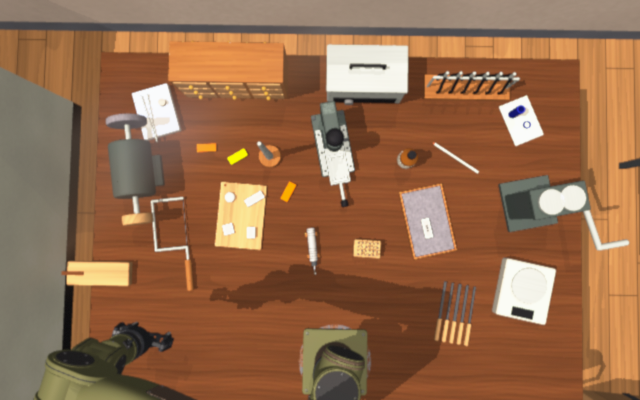

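View pics/scene.png

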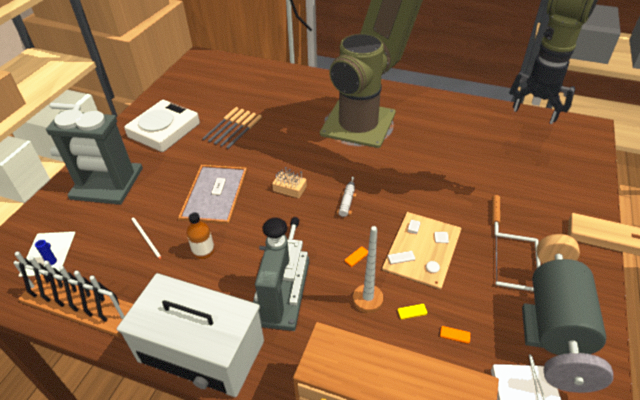

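The top view shows the board at the left (about 241,215) with the long bar near (254,198). The press head is at (334,138) and its knob at (344,203). The tray is at (428,221) with the stamped bar near (427,228). The ring stick's foot is at (269,157) and the bottle at (406,158).

Run:
```python
from h import *
c=cam('top')
for n,u,v,z in [('bar',254,198.5,.019),('board',241,216,.01),('head',334.5,138,.226),('knob',344,203,.031),('tray',428,221,.006),('stamped',427,228,.015),('stick',270,157,0.01),('bottle',406,158,.13)]:
    print(n,ray(c,u,v,z).round(3))
hsv=cv2.cvtColor(c['pixels'],cv2.COLOR_RGB2HSV)
m=((hsv[:,:,1]<60)&(hsv[:,:,2]>190)).astype(np.uint8)
for k in cv2.findContours(m,0,2)[0]:
    (u,v),wh,a=cv2.minAreaRect(k)
    if 10<cv2.contourArea(k)<400 and 200<u<470 and 170<v<250: print(round(u),round(v),np.round(wh),a,ray(c,u,v,.019).round(3))
big=cv2.resize(c['pixels'][100:260,205:465],None,fx=3,fy=3,interpolation=2);cv2.imwrite('pics/topz.png',big[:,:,::-1])
```

```text
bar [0.519 0.27  0.019]
board [0.461 0.312 0.01 ]
head [0.683 0.015 0.226]
knob [ 0.509 -0.022  0.031]
tray [ 0.456 -0.298  0.006]
stamped [ 0.433 -0.293  0.015]
stick [0.656 0.222 0.01 ]
bottle [ 0.644 -0.204  0.13 ]
311 244 [32.  6.] 84.80557250976562 [0.375 0.081 0.019]
251 232 [11.  8.] 90.0 [0.408 0.277 0.019]
228 229 [11. 10.] 75.96376037597656 [0.419 0.352 0.019]
229 197 [8. 9.] 45.0 [0.523 0.35  0.019]
254 198 [ 8. 20.] 59.74356460571289 [0.519 0.271 0.019]
```

View pics/topz.png

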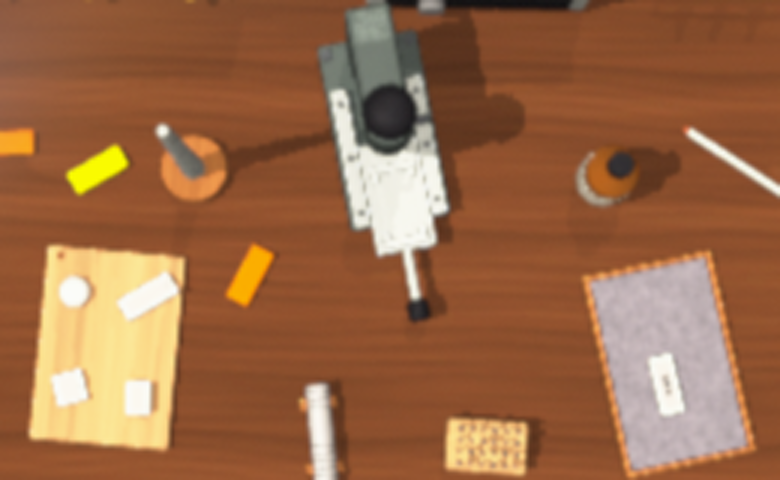

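```bash
cat >> h.py <<'E'
def goal(x,y,z,yaw):
    s=bot.state();M=R.from_quat(s['tcp_rot']).as_matrix()
    d=M.T@(np.array([x,y,z])-s['eef_pos']);cur=np.degrees(np.arctan2(M[1,0],M[0,0]))
    sp=(cur-yaw+180)%360-180
    print('pos',s['eef_pos'].round(4),'yaw',cur.round(1),'t',s['clock'].round(1),'| incr',(d/.25).round(4),'spin',round(sp/90,4),'steps',round(max(np.linalg.norm(d)/.05,abs(sp)/8.59),1))
E
python3 - <<'E'
from h import *
goal(.505,.28,.2,115)
E
```

```text
Traceback (most recent call last):
  File "h.py", line 21, in goal
    print('pos',s['eef_pos'].round(4),'yaw',cur.round(1),'t',s['clock'].round(1),'| incr',(d/.25).round(4),'spin',round(sp/90,4),'steps',round(max(np.linalg.norm(d)/.05,abs(sp)/8.59),1))
                                                             ^^^^^^^^^^^^^^^^
AttributeError: 'float' object has no attribute 'round'
```

```bash
sed -i "s/s\['clock'\].round(1)/round(float(s['clock']),1)/;s/s\['eef_pos'\].round(4)/np.round(s['eef_pos'],4)/" h.py
python3 - <<'E'
from h import *
goal(.505,.28,.2,115)
E
```

```text
pos [0.1423 0.5049 0.2308] yaw 164.3 t 0.2 | incr [-1.6403 -0.4721  0.1237] spin 0.5473 steps 8.6
```

>>> move_arm --increments '[{"x": -1,"y": -0.29},{"x": -1,"y": -0.29},{"x": -1,"y": -0.29},{"x": -1,"y": -0.29},{"x": -1,"y": -0.29},{"x": -1,"y": -0.29}]'

```text
validation failed for argument at $.in...
```

>>> move_arm --increments '[{"x": -0.64,"y": -0.18,"z": 0.124,"spin": 0.547},{"x": -0.64,"y": -0.18,"z": 0.124,"spin": 0.547},{"x": -0.64,"y": -0.18,"z": 0.124,"spin": 0.547},{"x": -0.64,"y": -0.18,"z": 0.124,"spin": 0.547},{"x": -0.64,"y": -0.18,"z": 0.124,"spin": 0.547},{"x": -0.64,"y": -0.18,"z": 0.124,"spin": 0.547},{"x": -0.64,"y": -0.18,"z": 0.124,"spin": 0.547},{"x": -0.64,"y": -0.18,"z": 0.124,"spin": 0.547}]'

```text
clock: 1.0
eef_pos: [0.2841, 0.4185, 0.2002]
tcp_rot: [0.536, 0.844, -0.0, -0.0]
ft_force: [0.2, 0.2, 0.7]
finger_gap: 0.0851
grip_force: 0.0
```

```bash
cat >> h.py <<'E'
def quads(c,m,z,amin,amax):
    for k in cv2.findContours(m.astype(np.uint8),0,1)[0]:
        A=cv2.contourArea(k)
        if amin<A<amax:
            P=np.array([ray(c,u,v,z)[:2] for u,v in k[:,0,:]])
            (x,y),(w,h),a=cv2.minAreaRect((P*1000).astype(np.float32))
            if w<h: w,h,a=h,w,a+90
            print('xy',round(x,1),round(y,1),'size',round(w,1),round(h,1),'ang',round(a,1),'px',k[:,0].mean(0).round(),'A',A)
E
python3 - <<'E'
from h import *
goal(.519,.271,.1,115)
c=cam('wrist');save(c,'w1.png')
hsv=cv2.cvtColor(c['pixels'],cv2.COLOR_RGB2HSV)
quads(c,(hsv[:,:,1]<40)&(hsv[:,:,2]>190),.019,1000,60000)
E
```

```text
pos [0.2841 0.4185 0.2002] yaw 115.2 t 1.0 | incr [-0.9333  0.5996  0.4007] spin 0.0018 steps 5.9
xy 360.8 550.2 size 161.4 71.4 ang 54.8 px [456.  91.] A 1354.5
```

View pics/w1.png

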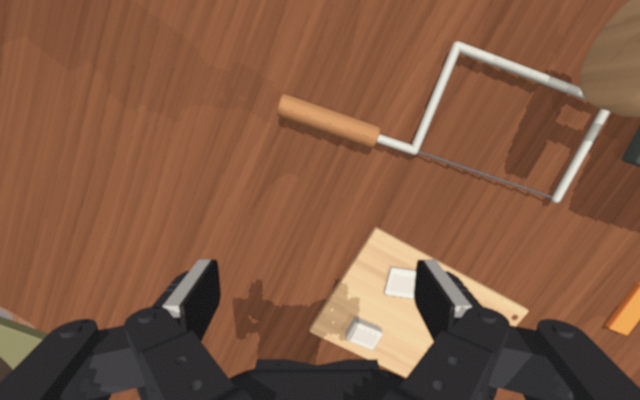

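The view shows the board at the bottom right (about 420,310) with the slab and short bar on it. The long bar isn't in view yet because the first move was refused, so I'll move on over it.

>>> move_arm --increments '[{"x": -0.93,"y": 0.6,"z": 0.2},{"x": -0.93,"y": 0.6,"z": 0.2},{"x": -0.93,"y": 0.6,"z": 0.2},{"x": -0.93,"y": 0.6,"z": 0.2},{"x": -0.93,"y": 0.6,"z": 0.2},{"x": -0.93,"y": 0.6,"z": 0.2},{"x": -0.93,"y": 0.6,"z": 0.2}]'

```text
validation failed for argument at $.in...
```

Run:
```python
from h import *
c=cam('wrist');save(c,'w2.png')
hsv=cv2.cvtColor(c['pixels'],cv2.COLOR_RGB2HSV)
quads(c,(hsv[:,:,1]<40)&(hsv[:,:,2]>190),.019,1000,60000)
goal(.519,.271,.02,115)
```

```text
xy 360.8 550.4 size 161.5 71.4 ang 54.8 px [456.  91.] A 1350.0
pos [0.2841 0.4186 0.2003] yaw 115.1 t 1.1 | incr [-0.9338  0.5999  0.7211] spin 0.0015 steps 6.6
```

View pics/w2.png

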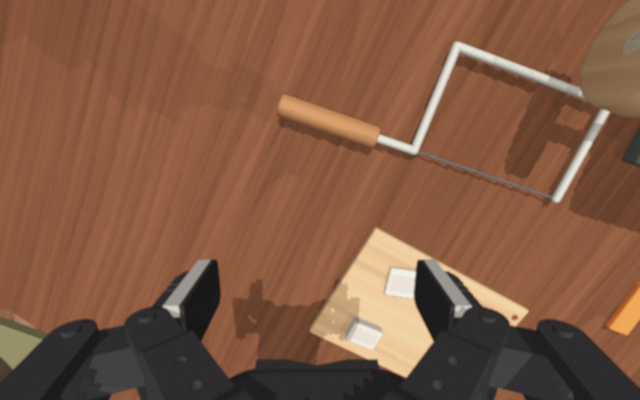

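The picture is unchanged because that move was refused too. The rows apparently need all four keys.

>>> move_arm --increments '[{"x": -0.93,"y": 0.6,"z": 0.2,"spin": 0},{"x": -0.93,"y": 0.6,"z": 0.2,"spin": 0},{"x": -0.93,"y": 0.6,"z": 0.2,"spin": 0},{"x": -0.93,"y": 0.6,"z": 0.2,"spin": 0},{"x": -0.93,"y": 0.6,"z": 0.2,"spin": 0},{"x": -0.93,"y": 0.6,"z": 0.2,"spin": 0},{"x": -0.93,"y": 0.6,"z": 0.2,"spin": 0}]'

```text
clock: 1.8
eef_pos: [0.5215, 0.2691, 0.1491]
tcp_rot: [0.539, 0.843, -0.0, 0.001]
ft_force: [0.2, -0.5, 0.1]
finger_gap: 0.085
grip_force: 0.0
```

Run:
```python
from h import *
c=cam('wrist');save(c,'w3.png')
hsv=cv2.cvtColor(c['pixels'],cv2.COLOR_RGB2HSV)
quads(c,(hsv[:,:,1]<40)&(hsv[:,:,2]>190),.019,1000,60000)
goal(.519,.271,.02,115)
```

```text
xy 518.4 271.4 size 62.5 24.7 ang 121.3 px [315. 189.] A 1970.0
xy 407.7 277.7 size 34.4 24.8 ang 180.0 px [193. 127.] A 1272.0
xy 522.4 351.5 size 29.5 29.5 ang 158.9 px [362. 102.] A 1144.0
xy 419.3 353.4 size 32.1 31.9 ang 15.4 px [241.  40.] A 1911.0
pos [0.5196 0.2703 0.1495] yaw 114.9 t 1.9 | incr [ 3.700e-03 -5.000e-04  5.181e-01] spin -0.0009 steps 2.6
```

Run:
```python
from h import *
goal(.505,-.022,.15,192)
```

```text
pos [0.5196 0.2703 0.1495] yaw 114.9 t 1.9 | incr [-1.0356 -0.5456 -0.0015] spin -0.8565 steps 9.0
```

>>> move_arm --increments '[{"x": -0.99,"y": -0.55,"z": 0,"spin": -0.857},{"x": -0.99,"y": -0.55,"z": 0,"spin": -0.857},{"x": -0.99,"y": -0.55,"z": 0,"spin": -0.857},{"x": -0.99,"y": -0.55,"z": 0,"spin": -0.857},{"x": -0.99,"y": -0.55,"z": 0,"spin": -0.857},{"x": -0.99,"y": -0.55,"z": 0,"spin": -0.857},{"x": -0.99,"y": -0.55,"z": 0,"spin": -0.857},{"x": -0.99,"y": -0.55,"z": 0,"spin": -0.857}]'

```text
clock: 2.65
eef_pos: [0.4977, -0.0117, 0.1508]
tcp_rot: [0.0, 1.0, 0.0, 0.0]
ft_force: [-0.2, 0.0, 0.6]
finger_gap: 0.0855
grip_force: 0.0
```

>>> move_arm --increments '[{"x": 0,"y": 0,"z": 0,"spin": -0.11},{"x": 0,"y": 0,"z": 0,"spin": -0.11},{"x": 0,"y": 0,"z": 0,"spin": -0.11}]'

```text
clock: 2.95
eef_pos: [0.4983, -0.0101, 0.1506]
tcp_rot: [-0.083, 0.997, 0.0, 0.0]
ft_force: [-0.5, 0.3, -0.6]
finger_gap: 0.0857
grip_force: 0.0
```

Run:
```python
from h import *
goal(.509,-.022,.012,192)
c=cam('wrist');save(c,'w4.png')
```

```text
pos [ 0.4983 -0.0101  0.1506] yaw -170.4 t 3.0 | incr [-0.0341 -0.054   0.5544] spin -0.0271 steps 2.8
```

View pics/w4.png

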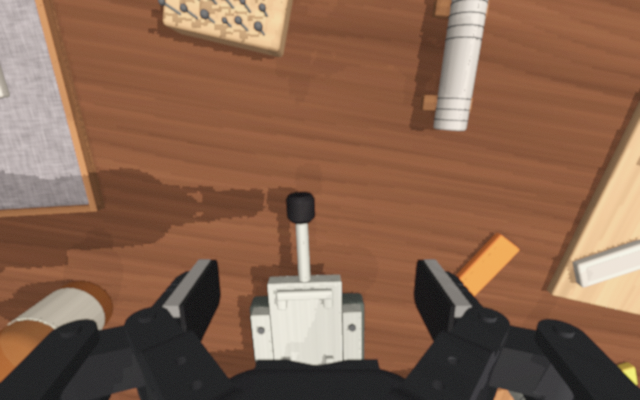

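The knob is at (301,208), its rod runs down to (304,280), and the slide's front edge goes from (268,279) to (341,276). Next I'll measure the knob and the press axis.

Run:
```python
from h import *
c=cam('wrist')
g=c['pixels'].max(2);m=(g<60).astype(np.uint8);m[:180]=0;m[240:]=0;m[:,:270]=0;m[:,335:]=0
k=max(cv2.findContours(m,0,1)[0],key=cv2.contourArea);u,v,w,h=cv2.boundingRect(k);print(u,v,w,h)
kn=ray(c,u+w/2,v+h/2,.034);print('knob',kn)
a,b=ray(c,268,279,.038),ray(c,341,276,.038);print(a,b,np.linalg.norm(a-b))
d=b-a;print('yaw from edge',np.degrees(np.arctan2(-d[0],d[1]))%180)
p=(a+b)/2-kn;print('yaw from rod',np.degrees(np.arctan2(p[1],p[0])),np.linalg.norm(p))
for H in([.683,.015],): q=np.array(H)-kn[:2];print('head',np.degrees(np.arctan2(q[1],q[0])),np.linalg.norm(q))
goal(kn[0],kn[1],.012,180+12)
```

```text
287 192 28 31
knob [ 0.50760898 -0.02197075  0.034     ]
[ 0.57481528 -0.04028649  0.038     ] [0.56165928 0.02129485 0.038     ] 0.06297096497054058
yaw from edge 12.059174476359635
yaw from rod 11.626957960539386 0.06202752603105595
head 11.90314943803174 0.1792452085559371
pos [ 0.4984 -0.0104  0.1505] yaw -170.5 t 3.0 | incr [-0.0284 -0.0519  0.5538] spin -0.0272 steps 2.8
```

>>> move_arm --increments '[{"x": -0.028,"y": -0.052,"z": 0.3,"spin": -0.027},{"x": -0.028,"y": -0.052,"z": 0.3,"spin": -0.027},{"x": -0.028,"y": -0.052,"z": 0.55,"spin": -0.027},{"x": -0.028,"y": -0.052,"z": 0.55,"spin": -0.027},{"x": -0.028,"y": -0.052,"z": 0.55,"spin": -0.027}]'

```text
clock: 3.55
eef_pos: [0.5049, -0.0223, 0.0103]
tcp_rot: [-0.104, 0.995, 0.0, -0.003]
ft_force: [-0.1, -0.3, 0.6]
finger_gap: 0.0852
grip_force: 0.0
```

>>> move_arm --increments '[{"x": 0,"y": 0,"z": 0,"spin": 0},{"x": 0,"y": 0,"z": 0,"spin": 0},{"x": 0,"y": 0,"z": 0,"spin": 0},{"x": 0,"y": 0,"z": 0,"spin": 0},{"x": 0,"y": 0,"z": 0,"spin": 0}]' --grip -1 --squeeze 40

```text
clock: 4.05
eef_pos: [0.5085, -0.0223, 0.014]
tcp_rot: [-0.105, 0.995, 0.0, 0.001]
ft_force: [-1.1, 2.3, 6.0]
finger_gap: 0.0229
grip_force: 38.9
```

>>> move_arm --increments '[{"x": 0.05,"y": 0,"z": 0,"spin": 0},{"x": 0.1,"y": 0,"z": 0,"spin": 0},{"x": 0.14,"y": 0,"z": 0,"spin": 0},{"x": 0.176,"y": 0,"z": 0,"spin": 0},{"x": 0.176,"y": 0,"z": 0,"spin": 0},{"x": 0.176,"y": 0,"z": 0,"spin": 0}]'

```text
clock: 4.65
eef_pos: [0.468, -0.0307, 0.014]
tcp_rot: [-0.105, 0.994, 0.001, 0.004]
ft_force: [6.8, 6.7, 0.4]
finger_gap: 0.0224
grip_force: 42.3
```

Run:
```python
from h import *
goal(.5,0,.1,192)
```

```text
pos [ 0.468  -0.0307  0.014 ] yaw -168.0 t 4.7 | incr [-0.1534  0.094  -0.3424] spin 0.0004 steps 1.9
```

>>> move_arm --increments '[{"x": 0,"y": 0,"z": 0,"spin": 0},{"x": 0,"y": 0,"z": 0,"spin": 0},{"x": 0,"y": 0,"z": 0,"spin": 0},{"x": 0,"y": 0,"z": -0.3,"spin": 0},{"x": 0,"y": 0,"z": -0.6,"spin": 0},{"x": -0.2,"y": 0,"z": -0.6,"spin": 0},{"x": -0.4,"y": 0,"z": -0.6,"spin": 0},{"x": -0.4,"y": 0,"z": -0.6,"spin": 0}]' --grip 1

```text
clock: 5.45
eef_pos: [0.5679, -0.0108, 0.1655]
tcp_rot: [-0.105, 0.994, -0.001, 0.004]
ft_force: [-0.9, -0.7, -0.0]
finger_gap: 0.0856
grip_force: 0.0
```

>>> move_arm --increments '[{"x": 0,"y": 0,"z": 0,"spin": 0},{"x": 0,"y": 0,"z": 0,"spin": 0}]'

```text
clock: 5.65
eef_pos: [0.5609, -0.0113, 0.1618]
tcp_rot: [-0.105, 0.995, -0.0, -0.002]
ft_force: [-0.3, 0.2, -0.8]
finger_gap: 0.0855
grip_force: 0.0
```

Run:
```python
from h import *
c=cam('wrist');save(c,'w5.png')
goal(.5805,-.0068,.05,192)
print(proj(c,np.array([.5805,-.0068,.038])),proj(c,np.array([.468,-.0307,.031])))
```

```text
pos [ 0.5602 -0.0114  0.1617] yaw -168.0 t 5.7 | incr [-0.0848  0.0008  0.4464] spin 0.0 steps 2.3
[317.29832036 220.01356077] [317.22098776  76.70047655]
```

View pics/w5.png

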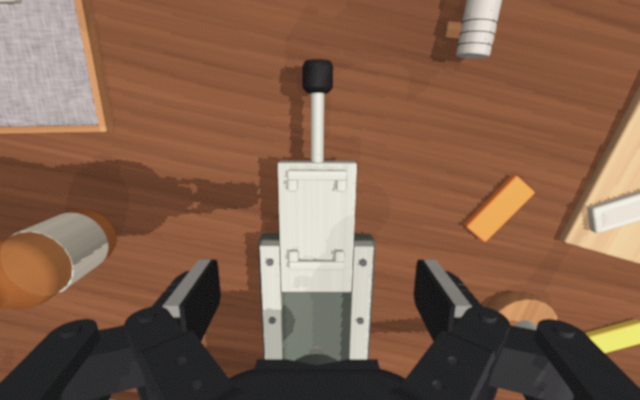

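The nest stands between the end stops at rows 180 and 259 and the cheeks at columns 298 and 336, so its centre is about (317,220). That matches the prediction. Next I'll go to the bar.

Run:
```python
from h import *
goal(.5184,.2714,.09,121.3)
```

```text
pos [ 0.5602 -0.0114  0.1617] yaw -168.0 t 5.7 | incr [-0.0727  1.141   0.287 ] spin 0.7856 steps 8.2
```

>>> move_arm --increments '[{"x": 0.1,"y": 0.95,"z": 0,"spin": 0.786},{"x": 0.1,"y": 0.95,"z": 0,"spin": 0.786},{"x": 0.1,"y": 0.95,"z": 0,"spin": 0.786},{"x": 0.1,"y": 0.95,"z": 0,"spin": 0.786},{"x": 0.1,"y": 0.95,"z": 0,"spin": 0.786},{"x": 0.1,"y": 0.95,"z": 0,"spin": 0.786},{"x": 0.1,"y": 0.95,"z": 0,"spin": 0.786},{"x": 0.1,"y": 0.95,"z": 0,"spin": 0.786}]'

```text
clock: 6.5
eef_pos: [0.486, 0.2155, 0.162]
tcp_rot: [0.448, 0.894, -0.001, -0.001]
ft_force: [-0.2, -0.5, 0.9]
finger_gap: 0.0851
grip_force: 0.0
```

Run:
```python
from h import *
goal(.5184,.2714,.06,121.3)
c=cam('wrist')
hsv=cv2.cvtColor(c['pixels'],cv2.COLOR_RGB2HSV)
quads(c,(hsv[:,:,1]<40)&(hsv[:,:,2]>190),.019,1500,6000)
```

```text
pos [0.486  0.2155 0.162 ] yaw 126.8 t 6.5 | incr [0.1017 0.2389 0.4073] spin 0.0608 steps 2.4
xy 519.0 270.5 size 62.7 24.6 ang 120.9 px [386. 162.] A 1934.5
```

>>> move_arm --increments '[{"x": 0.102,"y": 0.239,"z": 0.38,"spin": 0.035},{"x": 0.102,"y": 0.239,"z": 0.38,"spin": 0.035},{"x": 0.102,"y": 0.239,"z": 0.38,"spin": 0.035},{"x": 0.102,"y": 0.239,"z": 0.38,"spin": 0.035},{"x": 0.102,"y": 0.239,"z": 0.38,"spin": 0.035}]'

```text
clock: 7.05
eef_pos: [0.5201, 0.2713, 0.0684]
tcp_rot: [0.47, 0.883, -0.001, -0.0]
ft_force: [-0.5, -0.3, -0.5]
finger_gap: 0.0858
grip_force: 0.0
```

Run:
```python
from h import *
goal(.5188,.271,.013,121)
```

```text
pos [0.5201 0.2713 0.0684] yaw 123.9 t 7.0 | incr [ 0.0021 -0.0048  0.2215] spin 0.0326 steps 1.1
```

>>> move_arm --increments '[{"x": 0.002,"y": -0.005,"z": 0.1,"spin": 0.033},{"x": 0.002,"y": -0.005,"z": 0.18,"spin": 0.033},{"x": 0.002,"y": -0.005,"z": 0.215,"spin": 0.033},{"x": 0.002,"y": -0.005,"z": 0.22,"spin": 0.033},{"x": 0.002,"y": -0.005,"z": 0.22,"spin": 0.033}]'

```text
clock: 7.55
eef_pos: [0.5202, 0.272, 0.0142]
tcp_rot: [0.493, 0.87, 0.001, 0.0]
ft_force: [0.3, -0.9, 1.3]
finger_gap: 0.0852
grip_force: 0.0
```

Run:
```python
from h import *
goal(.5188,.271,.0125,121)
```

```text
pos [0.5202 0.272  0.0142] yaw 120.9 t 7.5 | incr [-0.0004 -0.0069  0.0066] spin -0.0009 steps 0.0
```

>>> move_arm --increments '[{"x": 0,"y": 0,"z": 0,"spin": 0},{"x": 0,"y": 0,"z": 0,"spin": 0},{"x": 0,"y": 0,"z": 0,"spin": 0},{"x": 0,"y": 0,"z": 0,"spin": 0},{"x": 0,"y": 0,"z": 0,"spin": 0},{"x": 0,"y": 0,"z": 0,"spin": 0}]' --grip -1 --squeeze 50

```text
clock: 8.15
eef_pos: [0.5199, 0.2724, 0.0133]
tcp_rot: [0.493, 0.87, 0.0, 0.0]
ft_force: [-0.6, -0.9, 3.8]
finger_gap: 0.0245
grip_force: 49.6
```

>>> move_arm --increments '[{"x": 0,"y": 0,"z": -0.1,"spin": 0},{"x": 0,"y": 0,"z": -0.25,"spin": 0},{"x": 0,"y": 0,"z": -0.4,"spin": 0},{"x": 0,"y": 0,"z": -0.4,"spin": 0}]'

```text
clock: 8.55
eef_pos: [0.5229, 0.2739, 0.1177]
tcp_rot: [0.493, 0.87, 0.004, 0.003]
ft_force: [1.1, 0.8, -1.6]
finger_gap: 0.024
grip_force: 49.6
```

Run:
```python
from h import *
print(bot.state()['finger_gap']);goal(.56,-.011,.11,192)
```

```text
0.023951024959238235
pos [0.5229 0.2739 0.1177] yaw 120.9 t 8.6 | incr [-1.0536 -0.4588  0.0273] spin -0.7896 steps 8.3
```

>>> move_arm --increments '[{"x": -0.98,"y": -0.5,"z": 0,"spin": -0.79},{"x": -0.98,"y": -0.5,"z": 0,"spin": -0.79},{"x": -0.98,"y": -0.5,"z": 0,"spin": -0.79},{"x": -0.98,"y": -0.5,"z": 0,"spin": -0.79},{"x": -0.98,"y": -0.5,"z": 0,"spin": -0.79},{"x": -0.98,"y": -0.5,"z": 0,"spin": -0.79},{"x": -0.98,"y": -0.5,"z": 0,"spin": -0.79},{"x": -0.98,"y": -0.5,"z": 0,"spin": -0.79}]'

```text
clock: 9.35
eef_pos: [0.5372, -0.0042, 0.1113]
tcp_rot: [-0.054, 0.999, 0.0, -0.001]
ft_force: [0.4, 0.5, -1.9]
finger_gap: 0.0238
grip_force: 49.7
```

Run:
```python
from h import *
goal(.5802,-.0067,.07,192)
```

```text
pos [ 0.5372 -0.0042  0.1113] yaw -173.8 t 9.3 | incr [-0.1703 -0.0287  0.1648] spin -0.0642 steps 1.2
```

>>> move_arm --increments '[{"x": -0.17,"y": -0.029,"z": 0.05,"spin": -0.064},{"x": -0.17,"y": -0.029,"z": 0.12,"spin": -0.064},{"x": -0.17,"y": -0.029,"z": 0.16,"spin": -0.064},{"x": -0.17,"y": -0.029,"z": 0.16,"spin": -0.064},{"x": -0.17,"y": -0.029,"z": 0.16,"spin": -0.064}]'

```text
clock: 9.85
eef_pos: [0.5798, -0.0049, 0.0722]
tcp_rot: [-0.103, 0.995, 0.0, -0.001]
ft_force: [-0.2, 0.1, -1.4]
finger_gap: 0.0244
grip_force: 49.7
```

Run:
```python
from h import *
goal(.5802,-.0067,.042,192)
c=cam('wrist');save(c,'w6.png')
```

```text
pos [ 0.5798 -0.0049  0.0722] yaw -168.2 t 9.8 | incr [-0.0005 -0.0073  0.1207] spin -0.0019 steps 0.6
```

View pics/w6.png

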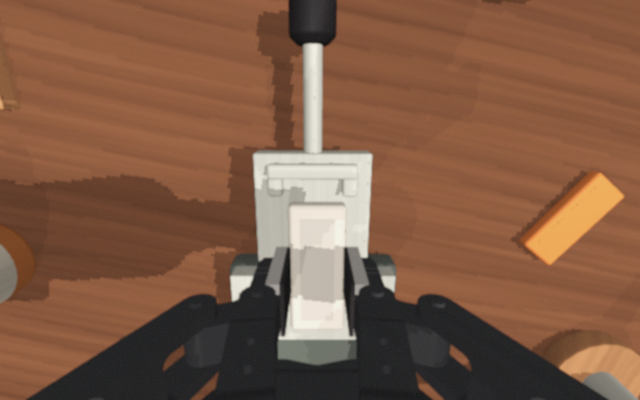

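The held bar's front edge is at row 205 (columns 290–346). The nest's front stop lies at rows 165–180 (columns 267–357). The bar needs a shift of about 1.8 mm in y, and I'll check the distance along x.

Run:
```python
from h import *
c=cam('wrist')
n=np.array([np.cos(np.radians(12)),np.sin(np.radians(12))]);t=np.array([-n[1],n[0]])
for nm,u,v,z in [('bar front',318,204,.078),('stop outer top',312,165,.044),('stop inner top',312,180,.044),('plate front',312.5,153,.038),('plate L',253,153,.038),('plate R',372,153,.038)]:
    p=ray(c,u,v,z)[:2]-bot.state()['eef_pos'][:2];print(nm,(p@n*1000).round(1),(p@t*1000).round(1))
```

```text
bar front -32.3 0.4
stop outer top -43.6 -2.5
stop inner top -35.6 -2.6
plate front -49.0 -2.3
plate L -49.1 -34.1
plate R -48.9 29.6
```

>>> move_arm --increments '[{"x": -0.003,"y": -0.01,"z": 0,"spin": -0.002},{"x": -0.003,"y": -0.01,"z": 0.03,"spin": -0.002},{"x": -0.003,"y": -0.01,"z": 0.06,"spin": -0.002},{"x": -0.003,"y": -0.01,"z": 0.09,"spin": -0.002},{"x": -0.003,"y": -0.01,"z": 0.115,"spin": -0.002},{"x": -0.003,"y": -0.01,"z": 0.12,"spin": -0.002},{"x": -0.003,"y": -0.01,"z": 0.12,"spin": -0.002}]'

```text
clock: 10.65
eef_pos: [0.5822, -0.0073, 0.0423]
tcp_rot: [-0.105, 0.995, 0.0, -0.001]
ft_force: [0.7, 0.8, -1.6]
finger_gap: 0.0241
grip_force: 49.7
```

Run:
```python
from h import *
goal(.5802,-.0070,.0415,192);print(np.round(bot.state()['ft_force'],1))
```

```text
pos [ 0.5822 -0.0073  0.0423] yaw -168.0 t 10.7 | incr [0.0075 0.0028 0.0031] spin 0.0001 steps 0.0
[ 0.7  0.8 -1.6]
```

>>> move_arm --increments '[{"x": 0,"y": 0,"z": 0,"spin": 0},{"x": 0,"y": 0,"z": 0,"spin": 0},{"x": 0,"y": 0,"z": 0,"spin": 0},{"x": 0,"y": 0,"z": -0.15,"spin": 0},{"x": 0,"y": 0,"z": -0.3,"spin": 0},{"x": 0.2,"y": 0,"z": -0.3,"spin": 0},{"x": 0.4,"y": 0,"z": -0.3,"spin": 0},{"x": 0.465,"y": 0,"z": -0.3,"spin": 0}]' --grip 1

```text
clock: 11.45
eef_pos: [0.4626, -0.0318, 0.1176]
tcp_rot: [-0.104, 0.995, 0.0, -0.003]
ft_force: [-0.1, 0.2, 0.2]
finger_gap: 0.0854
grip_force: 0.0
```

>>> move_arm --increments '[{"x": 0,"y": 0,"z": 0,"spin": 0},{"x": 0,"y": 0,"z": 0,"spin": 0}]'

```text
clock: 11.65
eef_pos: [0.4701, -0.0316, 0.1186]
tcp_rot: [-0.104, 0.995, -0.0, 0.001]
ft_force: [0.8, -0.1, 0.3]
finger_gap: 0.0854
grip_force: 0.0
```

Run:
```python
from h import *
goal(.4682,-.031,.014,192)
c=cam('wrist');save(c,'w7.png')
n=np.array([np.cos(np.radians(12)),np.sin(np.radians(12))]);t=np.array([-n[1],n[0]])
hsv=cv2.cvtColor(c['pixels'],cv2.COLOR_RGB2HSV)
quads(c,(hsv[:,:,1]<40)&(hsv[:,:,2]>190),.047,800,20000)
g=c['pixels'].max(2);m=(g<60).astype(np.uint8);m[:60]=0;m[250:]=0;m[:,:250]=0;m[:,390:]=0
k=max(cv2.findContours(m,0,1)[0],key=cv2.contourArea);u,v,w,h=cv2.boundingRect(k);print(u,v,w,h,ray(c,u+w/2,v+h/2,.034))
```

```text
pos [ 0.4701 -0.0316  0.1186] yaw -168.0 t 11.7 | incr [0.0082 0.0041 0.4183] spin -0.0001 steps 2.1
xy 533.8 -17.2 size 115.3 61.2 ang 11.6 px [318. 304.] A 5990.5
xy 451.0 -219.8 size 52.3 39.6 ang 176.6 px [ 31. 127.] A 2210.0
xy 376.5 69.7 size 97.4 17.2 ang 6.2 px [511.  96.] A 3676.5
xy 403.0 -225.6 size 34.0 25.2 ang 11.9 px [19. 49.] A 1162.0
303 190 32 35 [ 0.46746336 -0.03076059  0.034     ]
```

View pics/w7.png

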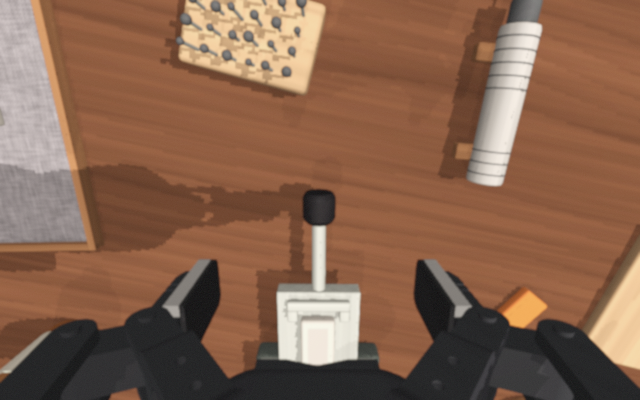

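The knob is at (319,207), and the bar lies in the nest with its front end at (318,320), centred behind the stop. Next I'll grip the knob and push the slide home.

>>> move_arm --increments '[{"x": 0.008,"y": 0.004,"z": 0.2,"spin": 0},{"x": 0.008,"y": 0.004,"z": 0.35,"spin": 0},{"x": 0.008,"y": 0.004,"z": 0.41,"spin": 0},{"x": 0.008,"y": 0.004,"z": 0.415,"spin": 0},{"x": 0.008,"y": 0.004,"z": 0.415,"spin": 0}]'

```text
clock: 12.2
eef_pos: [0.4682, -0.0308, 0.014]
tcp_rot: [-0.105, 0.994, -0.0, 0.0]
ft_force: [0.6, -0.3, -0.9]
finger_gap: 0.0857
grip_force: 0.0
```

>>> move_arm --increments '[{"x": 0,"y": 0,"z": 0,"spin": 0},{"x": 0,"y": 0,"z": 0,"spin": 0},{"x": 0,"y": 0,"z": 0,"spin": 0},{"x": 0,"y": 0,"z": 0,"spin": 0},{"x": 0,"y": 0,"z": 0,"spin": 0}]' --grip -1 --squeeze 40

```text
clock: 12.7
eef_pos: [0.4671, -0.0308, 0.0148]
tcp_rot: [-0.104, 0.995, 0.0, 0.001]
ft_force: [-0.3, 1.0, 4.9]
finger_gap: 0.0226
grip_force: 38.9
```

>>> move_arm --increments '[{"x": -0.04,"y": 0,"z": 0,"spin": 0},{"x": -0.1,"y": 0,"z": 0,"spin": 0},{"x": -0.16,"y": 0,"z": 0,"spin": 0},{"x": -0.22,"y": 0,"z": 0,"spin": 0},{"x": -0.27,"y": 0,"z": 0,"spin": 0},{"x": -0.32,"y": 0,"z": 0,"spin": 0},{"x": -0.36,"y": 0,"z": 0,"spin": 0},{"x": -0.39,"y": 0,"z": 0,"spin": 0}]'

```text
clock: 13.5
eef_pos: [0.5626, -0.0111, 0.0148]
tcp_rot: [-0.104, 0.995, -0.001, 0.0]
ft_force: [-2.0, -1.5, 6.5]
finger_gap: 0.0223
grip_force: 39.2
```

>>> move_arm --increments '[{"x": -0.015,"y": 0,"z": 0,"spin": 0},{"x": -0.03,"y": 0,"z": 0,"spin": 0},{"x": -0.04,"y": 0,"z": 0,"spin": 0},{"x": -0.04,"y": 0,"z": 0,"spin": 0},{"x": -0.04,"y": 0,"z": 0,"spin": 0}]'

```text
clock: 14.0
eef_pos: [0.5726, -0.009, 0.0148]
tcp_rot: [-0.104, 0.995, -0.0, 0.001]
ft_force: [0.3, -0.7, 5.5]
finger_gap: 0.0226
grip_force: 39.3
```

Run:
```python
from h import *
goal(.683,.015,.25,192);s=bot.state();print(s['ft_force'])
```

```text
pos [ 0.5726 -0.009   0.0148] yaw -168.0 t 14.0 | incr [-0.4532  0.0012 -0.9402] spin -0.0002 steps 5.2
[ 0.30499117 -0.7286775   5.46315665]
```

>>> move_arm --increments '[{"x": -0.01,"y": 0,"z": 0,"spin": 0},{"x": -0.02,"y": 0,"z": 0,"spin": 0},{"x": -0.025,"y": 0,"z": 0,"spin": 0},{"x": -0.025,"y": 0,"z": 0,"spin": 0},{"x": -0.025,"y": 0,"z": 0,"spin": 0}]'

```text
clock: 14.5
eef_pos: [0.5748, -0.0086, 0.0148]
tcp_rot: [-0.104, 0.995, -0.001, -0.003]
ft_force: [-7.8, -3.7, 13.4]
finger_gap: 0.023
grip_force: 40.2
```

Run:
```python
from h import *
goal(.683,.015,.25,192);s=bot.state();print(s['ft_force'])
```

```text
pos [ 0.5748 -0.0086  0.0148] yaw -168.0 t 14.5 | incr [-0.4378  0.0012 -0.9433] spin -0.0005 steps 5.2
[-7.80448911 -3.67890918 13.40296107]
```

>>> move_arm --increments '[{"x": 0.01,"y": 0,"z": 0,"spin": 0},{"x": 0.01,"y": 0,"z": 0,"spin": 0},{"x": 0.01,"y": 0,"z": 0,"spin": 0},{"x": 0.01,"y": 0,"z": -0.2,"spin": 0},{"x": 0.01,"y": 0,"z": -0.4,"spin": 0},{"x": 0.01,"y": 0,"z": -0.6,"spin": 0},{"x": 0.01,"y": 0,"z": -0.8,"spin": 0},{"x": 0.01,"y": 0,"z": -0.99,"spin": 0}]' --grip 1

```text
clock: 15.3
eef_pos: [0.5757, -0.0076, 0.2638]
tcp_rot: [-0.105, 0.995, 0.0, 0.001]
ft_force: [0.9, -0.2, -0.1]
finger_gap: 0.0853
grip_force: 0.0
```

>>> move_arm --increments '[{"x": 0,"y": 0,"z": 0,"spin": 0},{"x": 0,"y": 0,"z": 0,"spin": 0}]' --grip -1

```text
clock: 15.5
eef_pos: [0.5768, -0.0076, 0.2629]
tcp_rot: [-0.105, 0.995, -0.0, 0.002]
ft_force: [0.3, -0.4, -0.5]
finger_gap: 0.0589
grip_force: 0.0
```

Run:
```python
from h import *
goal(.6855,.0153,.245,192)
c=cam('top');q=c['pixels'][90:220,300:380];cv2.imwrite('pics/t2.png',cv2.resize(q,None,fx=4,fy=4,interpolation=2)[:,:,::-1])
k=cam('scene');q=k['pixels'][200:340,220:340];cv2.imwrite('pics/s2.png',cv2.resize(q,None,fx=4,fy=4,interpolation=2)[:,:,::-1])
# palm head blob in scene & top: dark
for c,b in((c,(320,120,352,160)),(k,(258,210,292,245))):
    m=np.zeros(c['pixels'].shape[:2],np.uint8);m[b[1]:b[3],b[0]:b[2]]=(c['pixels'].max(2)<45)[b[1]:b[3],b[0]:b[2]]
    kk=max(cv2.findContours(m,0,1)[0],key=cv2.contourArea);x,y,w,h=cv2.boundingRect(kk);print(x,y,w,h,ray(c,x+w/2,y+h/2,.22))
```

```text
pos [ 0.5768 -0.0076  0.2629] yaw -168.0 t 15.5 | incr [-0.4442 -0.0007  0.0733] spin 0.0002 steps 2.3Traceback (most recent call last):
  File "<stdin>", line 8, in <module>
ValueError: max() iterable argument is empty
```

>>> move_arm --increments '[{"x": -0.2,"y": 0,"z": 0,"spin": 0},{"x": -0.38,"y": 0,"z": 0,"spin": 0},{"x": -0.444,"y": 0,"z": 0,"spin": 0},{"x": -0.444,"y": 0,"z": 0.04,"spin": 0},{"x": -0.444,"y": 0,"z": 0.09,"spin": 0},{"x": -0.444,"y": 0,"z": 0.12,"spin": 0},{"x": -0.444,"y": 0,"z": 0.14,"spin": 0}]' --grip -1

```text
clock: 16.3
eef_pos: [0.6819, 0.0151, 0.2247]
tcp_rot: [-0.104, 0.995, 0.0, -0.002]
ft_force: [-3.3, -0.0, 3.9]
finger_gap: 0.0001
grip_force: 2.2
```

Run:
```python
from h import *
goal(.6855,.0153,.2,192);print(bot.state()['ft_force'])
```

```text
pos [0.6819 0.0151 0.2247] yaw -168.0 t 16.3 | incr [-0.0146 -0.0021  0.0988] spin -0.0001 steps 0.5
[-3.26070060e+00 -1.87164183e-03  3.90427517e+00]
```

>>> move_arm --increments '[{"x": 0,"y": 0,"z": 0.03,"spin": 0},{"x": 0,"y": 0,"z": 0.06,"spin": 0},{"x": 0,"y": 0,"z": 0.08,"spin": 0},{"x": 0,"y": 0,"z": 0.1,"spin": 0},{"x": 0,"y": 0,"z": 0.11,"spin": 0},{"x": 0,"y": 0,"z": 0.115,"spin": 0},{"x": 0,"y": 0,"z": 0.115,"spin": 0},{"x": 0,"y": 0,"z": 0.115,"spin": 0}]'

```text
clock: 17.1
eef_pos: [0.6825, 0.0151, 0.2058]
tcp_rot: [-0.104, 0.995, -0.0, 0.002]
ft_force: [-12.6, -1.1, 29.6]
finger_gap: -0.0001
grip_force: 15.2
```

Run:
```python
from h import *
goal(.6855,.0153,.2,192);print(bot.state()['ft_force'])
```

```text
pos [0.6825 0.0151 0.2058] yaw -168.0 t 17.1 | incr [-0.0119 -0.0016  0.0232] spin -0.0001 steps 0.1
[-12.64445602  -1.05012383  29.63686091]
```

>>> move_arm --increments '[{"x": 0,"y": 0,"z": -0.05,"spin": 0},{"x": 0,"y": 0,"z": -0.1,"spin": 0},{"x": 0,"y": 0,"z": -0.18,"spin": 0},{"x": 0,"y": 0,"z": -0.27,"spin": 0},{"x": 0.15,"y": 0,"z": -0.27,"spin": 0},{"x": 0.34,"y": 0,"z": -0.27,"spin": 0},{"x": 0.45,"y": 0,"z": -0.27,"spin": 0},{"x": 0.45,"y": 0,"z": -0.27,"spin": 0}]'

```text
clock: 17.9
eef_pos: [0.5695, -0.0089, 0.266]
tcp_rot: [-0.104, 0.995, -0.0, -0.001]
ft_force: [0.9, -0.7, -0.0]
finger_gap: 0.0001
grip_force: 0.0
```

Run:
```python
from h import *
goal(.5745,-.0086,.1,192);goal(.5745,-.0086,.014,192)
k=cam('scene');q=k['pixels'][200:340,220:340];cv2.imwrite('pics/s3.png',cv2.resize(q,None,fx=4,fy=4,interpolation=2)[:,:,::-1])
```

```text
pos [ 0.5695 -0.0089  0.266 ] yaw -168.1 t 17.9 | incr [-0.0214 -0.0032  0.664 ] spin -0.0007 steps 3.3
pos [ 0.5695 -0.0089  0.266 ] yaw -168.1 t 17.9 | incr [-0.0222 -0.0033  1.008 ] spin -0.0007 steps 5.0
```

View pics/s3.png

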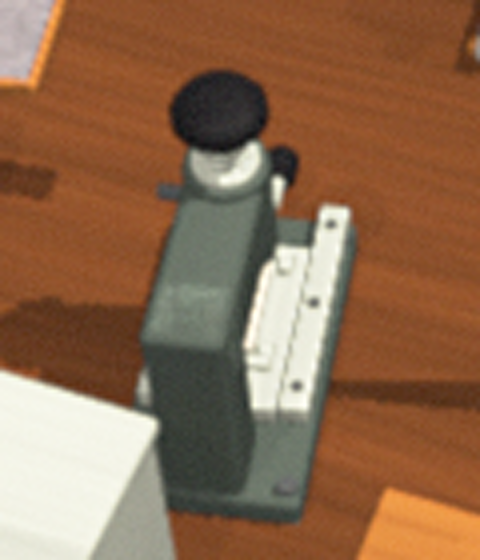

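The crop shows the plunger head back up at (220,110) and the slide home with its knob at (285,165). That was my last viewable picture, so I'll work by numbers from here. Now I'll draw the slide out.

>>> move_arm --increments '[{"x": -0.02,"y": -0.003,"z": 0.15,"spin": 0},{"x": -0.02,"y": -0.003,"z": 0.3,"spin": 0},{"x": -0.02,"y": -0.003,"z": 0.45,"spin": 0},{"x": -0.02,"y": -0.003,"z": 0.6,"spin": 0},{"x": -0.02,"y": -0.003,"z": 0.66,"spin": 0},{"x": -0.02,"y": -0.003,"z": 0.66,"spin": 0}]' --grip 1

```text
clock: 18.55
eef_pos: [0.5777, -0.0077, 0.0972]
tcp_rot: [-0.105, 0.995, 0.0, -0.003]
ft_force: [-0.4, 0.8, -0.5]
finger_gap: 0.0846
grip_force: 0.0
```

Run:
```python
from h import *
goal(.5745,-.0086,.0145,192)
c=cam('wrist')
g=c['pixels'].max(2);m=(g<60).astype(np.uint8);m[:60]=0;m[250:]=0;m[:,:250]=0;m[:,390:]=0
k=max(cv2.findContours(m,0,1)[0],key=cv2.contourArea);u,v,w,h=cv2.boundingRect(k);print(u,v,w,h,ray(c,u+w/2,v+h/2,.034))
# tray / stamped from top camera
c=cam('top')
hsv=cv2.cvtColor(c['pixels'],cv2.COLOR_RGB2HSV)
m=np.zeros(g.shape,bool);m[175:265,390:470]=True
wood=m&(hsv[:,:,1]>120)&(hsv[:,:,2]>170)
mm=cv2.morphologyEx(wood.astype(np.uint8),3,np.ones((5,5)))
quads(c,mm,.012,500,10000)
felt=m&(hsv[:,:,1]<60)&(hsv[:,:,2]>90)
quads(c,felt,.006,500,10000)
quads(c,m&(hsv[:,:,1]<60)&(hsv[:,:,2]>200),.015,40,500)
```

```text
pos [ 0.5777 -0.0077  0.0972] yaw -168.0 t 18.6 | incr [ 0.0116 -0.0014  0.3309] spin 0.0001 steps 1.7
299 198 35 39 [ 0.575147   -0.00855625  0.034     ]
xy 456.6 -296.0 size 207.2 126.6 ang 13.1 px [427. 221.] A 2367.5
xy 435.8 -289.9 size 64.7 28.9 ang 12.9 px [426. 227.] A 145.5
```

>>> move_arm --increments '[{"x": 0.011,"y": -0.002,"z": 0.15,"spin": 0},{"x": 0.011,"y": -0.002,"z": 0.27,"spin": 0},{"x": 0.011,"y": -0.002,"z": 0.32,"spin": 0},{"x": 0.011,"y": -0.002,"z": 0.33,"spin": 0},{"x": 0.011,"y": -0.002,"z": 0.33,"spin": 0}]'

```text
clock: 19.15
eef_pos: [0.5779, -0.0089, 0.019]
tcp_rot: [-0.105, 0.995, -0.0, 0.001]
ft_force: [-0.2, -0.6, 0.5]
finger_gap: 0.0851
grip_force: 0.0
```

>>> move_arm --increments '[{"x": 0,"y": 0,"z": 0,"spin": 0},{"x": 0,"y": 0,"z": 0,"spin": 0},{"x": 0,"y": 0,"z": 0,"spin": 0},{"x": 0,"y": 0,"z": 0,"spin": 0},{"x": 0,"y": 0,"z": 0,"spin": 0}]' --grip -1 --squeeze 40

```text
clock: 19.65
eef_pos: [0.5767, -0.0082, 0.0186]
tcp_rot: [-0.105, 0.995, 0.001, 0.0]
ft_force: [-1.0, 1.9, 4.4]
finger_gap: 0.0226
grip_force: 39.1
```

>>> move_arm --increments '[{"x": 0.04,"y": 0,"z": 0,"spin": 0},{"x": 0.1,"y": 0,"z": 0,"spin": 0},{"x": 0.16,"y": 0,"z": 0,"spin": 0},{"x": 0.22,"y": 0,"z": 0,"spin": 0},{"x": 0.28,"y": 0,"z": 0,"spin": 0},{"x": 0.34,"y": 0,"z": 0,"spin": 0},{"x": 0.38,"y": 0,"z": 0,"spin": 0},{"x": 0.4,"y": 0,"z": 0,"spin": 0}]'

```text
clock: 20.45
eef_pos: [0.4786, -0.0285, 0.0185]
tcp_rot: [-0.105, 0.994, 0.001, 0.001]
ft_force: [1.0, 5.3, 2.7]
finger_gap: 0.0229
grip_force: 40.8
```

>>> move_arm --increments '[{"x": 0.015,"y": 0,"z": 0,"spin": 0},{"x": 0.025,"y": 0,"z": 0,"spin": 0},{"x": 0.025,"y": 0,"z": 0,"spin": 0}]'

```text
clock: 20.75
eef_pos: [0.4728, -0.0297, 0.0185]
tcp_rot: [-0.105, 0.994, 0.001, 0.001]
ft_force: [-1.3, 5.7, 5.6]
finger_gap: 0.0223
grip_force: 41.1
```

>>> move_arm --increments '[{"x": 0,"y": 0,"z": 0,"spin": 0},{"x": 0,"y": 0,"z": 0,"spin": 0},{"x": 0,"y": 0,"z": 0,"spin": 0},{"x": 0,"y": 0,"z": -0.2,"spin": 0},{"x": 0,"y": 0,"z": -0.4,"spin": 0},{"x": -0.2,"y": 0,"z": -0.4,"spin": 0},{"x": -0.4,"y": 0,"z": -0.4,"spin": 0},{"x": -0.4,"y": 0,"z": -0.4,"spin": 0}]' --grip 1

```text
clock: 21.55
eef_pos: [0.578, -0.0095, 0.1184]
tcp_rot: [-0.105, 0.994, -0.001, 0.004]
ft_force: [-0.5, -0.1, 0.5]
finger_gap: 0.0855
grip_force: 0.0
```

Run:
```python
from h import *
goal(.5805,-.0068,.042,192)
c=cam('wrist');save(c,'w8.png')
g=cv2.cvtColor(c['pixels'],cv2.COLOR_RGB2GRAY);a=proj(c,np.array([.5805,-.0068,.047]));print(a)
u,v=int(a[0]),int(a[1])
print('col',g[v-70:v+70:3,u+6]);print('row',g[v-10,u-60:u+60:3])
```

```text
pos [ 0.578  -0.0095  0.1184] yaw -167.9 t 21.6 | incr [-0.0094  0.0091  0.3056] spin 0.0008 steps 1.5
[320.39528315 220.21504104]
col [176 210 214 197 215 229 224 212 214 212 197 193 231 234 229 223 223 223
 223 223 224 223 223 223 223 223 223 223 223 223 224 223 223 223 222 223
 223 226 232 219 197 217 212 203 209 209 209]
row [ 68  68  69  63  63 153 176 175 176 179 177 175 174 174 183 192 183 179
 202 223 223 224 224 224 234 232 214 222 224 221 220 217 215 217 215 128
  89  90  89  87]
```

Run:
```python
from h import *
c=cam('wrist');p=ray(c,319,225,.047);print(p, ray(c,326,186,.047),ray(c,326,263,.047))
goal(p[0],p[1],.0415,192)
```

```text
[ 0.57886599 -0.00758856  0.047     ] [ 0.55108495 -0.00881098  0.047     ] [0.6058826  0.00328423 0.047     ]
pos [ 0.5708 -0.0102  0.1169] yaw -168.0 t 21.6 | incr [-0.0344  0.0035  0.3016] spin 0.0003 steps 1.5
```

Run:
```python
from h import *
c=cam('wrist');s=bot.state();print(np.round(s['eef_pos'],4))
g=cv2.cvtColor(c['pixels'],cv2.COLOR_RGB2GRAY).astype(int)
n=np.array([np.cos(np.radians(12)),np.sin(np.radians(12))]);t=np.array([-n[1],n[0]]);o=np.array([.5825,-.0065])
def samp(a,b):
    u,v=proj(c,np.append(o+n*a/1e3+t*b/1e3,.047));return g[int(round(v)),int(round(u))]
print('along',[(a,samp(a,3)) for a in range(-46,47,2)])
print('across',[(b,samp(8,b)) for b in range(-36,37,2)])
```

```text
[ 0.5693 -0.0103  0.1168]
along [(-46, np.int64(215)), (-44, np.int64(191)), (-42, np.int64(221)), (-40, np.int64(229)), (-38, np.int64(226)), (-36, np.int64(211)), (-34, np.int64(216)), (-32, np.int64(215)), (-30, np.int64(204)), (-28, np.int64(179)), (-26, np.int64(231)), (-24, np.int64(236)), (-22, np.int64(232)), (-20, np.int64(224)), (-18, np.int64(224)), (-16, np.int64(224)), (-14, np.int64(225)), (-12, np.int64(224)), (-10, np.int64(224)), (-8, np.int64(225)), (-6, np.int64(224)), (-4, np.int64(224)), (-2, np.int64(225)), (0, np.int64(225)), (2, np.int64(225)), (4, np.int64(225)), (6, np.int64(225)), (8, np.int64(225)), (10, np.int64(225)), (12, np.int64(225)), (14, np.int64(225)), (16, np.int64(225)), (18, np.int64(225)), (20, np.int64(224)), (22, np.int64(225)), (24, np.int64(225)), (26, np.int64(225)), (28, np.int64(225)), (30, np.int64(232)), (32, np.int64(234)), (34, np.int64(216)), (36, np.int64(193)), (38, np.int64(219)), (40, np.int64(216)), (42, np.int64(208)), (44, np.int64(206)), (46, np.int64(209))]
across [(-36, np.int64(56)), (-34, np.int64(58)), (-32, np.int64(121)), (-30, np.int64(222)), (-28, np.int64(221)), (-26, np.int64(222)), (-24, np.int64(223)), (-22, np.int64(224)), (-20, np.int64(223)), (-18, np.int64(210)), (-16, np.int64(180)), (-14, np.int64(182)), (-12, np.int64(232)), (-10, np.int64(235)), (-8, np.int64(227)), (-6, np.int64(225)), (-4, np.int64(224)), (-2, np.int64(224)), (0, np.int64(225)), (2, np.int64(225)), (4, np.int64(225)), (6, np.int64(225)), (8, np.int64(234)), (10, np.int64(233)), (12, np.int64(215)), (14, np.int64(213)), (16, np.int64(214)), (18, np.int64(211)), (20, np.int64(211)), (22, np.int64(209)), (24, np.int64(210)), (26, np.int64(212)), (28, np.int64(214)), (30, np.int64(144)), (32, np.int64(57)), (34, np.int64(57)), (36, np.int64(59))]
```

Run:
```python
from h import *
goal(.585,-.0067,.0425,192)
```

```text
pos [ 0.5693 -0.0103  0.1168] yaw -168.0 t 21.7 | incr [-0.0655  0.0011  0.297 ] spin 0.0001 steps 1.5
```

>>> move_arm --increments '[{"x": -0.065,"y": 0.001,"z": 0,"spin": 0},{"x": -0.065,"y": 0.001,"z": 0.12,"spin": 0},{"x": -0.065,"y": 0.001,"z": 0.22,"spin": 0},{"x": -0.065,"y": 0.001,"z": 0.28,"spin": 0},{"x": -0.065,"y": 0.001,"z": 0.297,"spin": 0},{"x": -0.065,"y": 0.001,"z": 0.297,"spin": 0},{"x": -0.065,"y": 0.001,"z": 0.297,"spin": 0}]'

```text
clock: 22.4
eef_pos: [0.5863, -0.0067, 0.0444]
tcp_rot: [-0.104, 0.995, -0.0, 0.0]
ft_force: [-0.1, 0.9, -0.6]
finger_gap: 0.0855
grip_force: 0.0
```

Run:
```python
from h import *
goal(.585,-.0067,.042,192)
```

```text
pos [ 0.5863 -0.0067  0.0444] yaw -168.0 t 22.4 | incr [0.0049 0.0012 0.0096] spin -0.0001 steps 0.1
```

>>> move_arm --increments '[{"x": 0,"y": 0,"z": 0.011,"spin": 0},{"x": 0,"y": 0,"z": 0.011,"spin": 0},{"x": 0,"y": 0,"z": 0.011,"spin": 0}]'

```text
clock: 22.7
eef_pos: [0.5865, -0.0066, 0.0413]
tcp_rot: [-0.105, 0.995, -0.0, 0.0]
ft_force: [-0.5, 0.0, 0.0]
finger_gap: 0.0858
grip_force: 0.0
```

>>> move_arm --increments '[{"x": 0,"y": 0,"z": 0,"spin": 0},{"x": 0,"y": 0,"z": 0,"spin": 0},{"x": 0,"y": 0,"z": 0,"spin": 0},{"x": 0,"y": 0,"z": 0,"spin": 0},{"x": 0,"y": 0,"z": 0,"spin": 0},{"x": 0,"y": 0,"z": 0,"spin": 0}]' --grip -1 --squeeze 50

```text
clock: 23.3
eef_pos: [0.5865, -0.0065, 0.0411]
tcp_rot: [-0.105, 0.995, -0.0, 0.0]
ft_force: [-0.1, -0.4, 2.8]
finger_gap: 0.0242
grip_force: 49.5
```

>>> move_arm --increments '[{"x": 0,"y": 0,"z": -0.05,"spin": 0},{"x": 0,"y": 0,"z": -0.15,"spin": 0},{"x": 0,"y": 0,"z": -0.3,"spin": 0},{"x": 0,"y": 0,"z": -0.3,"spin": 0},{"x": 0,"y": 0,"z": -0.3,"spin": 0}]'

```text
clock: 23.8
eef_pos: [0.587, -0.0066, 0.1171]
tcp_rot: [-0.105, 0.995, -0.0, 0.001]
ft_force: [-0.9, -0.3, -1.7]
finger_gap: 0.0243
grip_force: 49.3
```

Run:
```python
from h import *
print(bot.state()['finger_gap']);goal(.53,-.1,.12,193);goal(.515,-.2825,.06,193)
```

```text
0.024302535853232228
pos [ 0.587  -0.0066  0.1171] yaw -168.0 t 23.8 | incr [ 0.3009 -0.3181 -0.0122] spin -0.0111 steps 2.2
pos [ 0.587  -0.0066  0.1171] yaw -168.0 t 23.8 | incr [ 0.5119 -1.0195  0.2277] spin -0.0111 steps 5.8
```

>>> move_arm --increments '[{"x": 0.2,"y": 0,"z": 0,"spin": -0.011},{"x": 0.36,"y": -0.1,"z": 0,"spin": -0.011},{"x": 0.45,"y": -0.28,"z": 0,"spin": -0.011},{"x": 0.51,"y": -0.47,"z": 0,"spin": -0.011},{"x": 0.51,"y": -0.67,"z": 0,"spin": -0.011},{"x": 0.51,"y": -0.86,"z": 0,"spin": -0.011},{"x": 0.51,"y": -0.99,"z": 0,"spin": -0.011},{"x": 0.51,"y": -0.99,"z": 0,"spin": -0.011}]'

```text
clock: 24.6
eef_pos: [0.5132, -0.2793, 0.1142]
tcp_rot: [-0.111, 0.994, -0.001, -0.0]
ft_force: [-0.6, 0.7, -1.3]
finger_gap: 0.0242
grip_force: 49.6
```

>>> move_arm --increments '[{"x": 0,"y": -0.03,"z": 0.1,"spin": 0},{"x": 0,"y": -0.03,"z": 0.2,"spin": 0},{"x": 0,"y": -0.03,"z": 0.2,"spin": 0},{"x": 0,"y": -0.03,"z": 0.2,"spin": 0}]'

```text
clock: 25.0
eef_pos: [0.5132, -0.2811, 0.0647]
tcp_rot: [-0.113, 0.994, 0.001, -0.002]
ft_force: [-0.1, -0.2, -0.4]
finger_gap: 0.0237
grip_force: 49.6
```

Run:
```python
from h import *
goal(.515,-.2825,.0098,193)
c=cam('wrist');hsv=cv2.cvtColor(c['pixels'],cv2.COLOR_RGB2HSV)
for z,lo in((.015,200),(.08,200)): quads(c,(hsv[:,:,1]<40)&(hsv[:,:,2]>lo),z,700,20000)
# tray rim corners via wood mask
rim=(hsv[:,:,1]>120)&(hsv[:,:,2]>190);rim[:,:]&=True
felt=(hsv[:,:,1]<45)&(hsv[:,:,2]>120)&(hsv[:,:,2]<215)
quads(c,cv2.morphologyEx(felt.astype(np.uint8),2,np.ones((5,5))),.006,3000,200000)
```

```text
pos [ 0.5132 -0.2811  0.0647] yaw -167.0 t 25.0 | incr [-0.0066 -0.0077  0.2196] spin 0.0003 steps 1.1
xy 571.9 -267.4 size 33.9 25.5 ang 102.8 px [317. 313.] A 1488.5
xy 513.0 -280.5 size 33.7 27.7 ang 102.9 px [317. 227.] A 2108.5
xy 433.4 -292.3 size 61.9 24.3 ang 13.6 px [330.  88.] A 5052.0
xy 528.4 -277.8 size 22.4 16.9 ang 102.8 px [317. 313.] A 1488.5
xy 489.4 -286.5 size 22.3 18.4 ang 102.9 px [317. 227.] A 2108.5
xy 436.7 -294.3 size 41.0 16.1 ang 13.6 px [330.  88.] A 5052.0
xy 479.2 -290.2 size 184.6 129.8 ang 13.0 px [314. 148.] A 54943.5
```

>>> move_arm --increments '[{"x": -0.007,"y": -0.006,"z": 0.06,"spin": 0},{"x": -0.007,"y": -0.006,"z": 0.12,"spin": 0},{"x": -0.007,"y": -0.006,"z": 0.17,"spin": 0},{"x": -0.007,"y": -0.006,"z": 0.2,"spin": 0},{"x": -0.007,"y": -0.006,"z": 0.217,"spin": 0},{"x": -0.007,"y": -0.006,"z": 0.219,"spin": 0},{"x": -0.007,"y": -0.006,"z": 0.219,"spin": 0}]'

```text
clock: 25.75
eef_pos: [0.517, -0.2837, 0.0114]
tcp_rot: [-0.113, 0.994, -0.0, 0.0]
ft_force: [-0.5, -0.2, -1.8]
finger_gap: 0.0238
grip_force: 49.6
```

Run:
```python
from h import *
goal(.515,-.2825,.0095,193)
```

```text
pos [ 0.517  -0.2837  0.0114] yaw -167.0 t 25.8 | incr [0.0068 0.0065 0.0077] spin -0.0001 steps 0.1
```

>>> move_arm --increments '[{"x": 0,"y": 0.005,"z": 0.007,"spin": 0},{"x": 0,"y": 0.005,"z": 0.007,"spin": 0},{"x": 0,"y": 0.005,"z": 0.007,"spin": 0}]'

```text
clock: 26.05
eef_pos: [0.5165, -0.2824, 0.0095]
tcp_rot: [-0.113, 0.994, -0.0, 0.0]
ft_force: [0.2, 0.8, -0.6]
finger_gap: 0.0245
grip_force: 49.6
```

>>> move_arm --increments '[{"x": 0,"y": 0,"z": 0,"spin": 0},{"x": 0,"y": 0,"z": 0,"spin": 0},{"x": 0,"y": 0,"z": 0,"spin": 0},{"x": 0,"y": 0,"z": -0.1,"spin": 0},{"x": 0,"y": 0,"z": -0.25,"spin": 0},{"x": 0,"y": 0,"z": -0.45,"spin": 0},{"x": 0,"y": 0,"z": -0.45,"spin": 0},{"x": 0,"y": 0,"z": -0.45,"spin": 0}]' --grip 0.4

```text
clock: 26.85
eef_pos: [0.5178, -0.2831, 0.1237]
tcp_rot: [-0.113, 0.994, -0.001, 0.002]
ft_force: [0.2, 0.7, -1.0]
finger_gap: 0.0602
grip_force: 0.0
```

Run:
```python
from h import *
goal(.515,-.2825,.0095,193);print(bot.state()['finger_gap'])
c=cam('wrist');c=cam('wrist');hsv=cv2.cvtColor(c['pixels'],cv2.COLOR_RGB2HSV)
quads(c,(hsv[:,:,1]<40)&(hsv[:,:,2]>200),.015,700,20000)
```

```text
pos [ 0.5178 -0.2831  0.1237] yaw -167.0 t 26.9 | incr [0.0118 0.0061 0.4568] spin -0.0001 steps 2.3
0.06023377018806312
xy 594.6 9.7 size 101.1 48.8 ang 28.4 px [617. 338.] A 3207.5
xy 516.4 -281.8 size 62.4 24.9 ang 12.2 px [317. 201.] A 2323.5
xy 433.2 -292.1 size 62.7 24.6 ang 14.4 px [330.  88.] A 3073.0
```

```bash
python3 -c "
from rig import workorder;print(workorder.sign_off())"
```

```text
the job is handed in; nothing more can be done
None
```

I handed the job in at about 27 s, and sign-off returned no verdict. The plunger stopped at its 20 mm depth on the bar and sprang back up, and the bar now measures flat on the felt, with the other bar unmoved.

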